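# Sort full forging crates from empty ones by feel

### The job

Three identical closed crates stand on the steel board; one or two of them are full of forgings and only their weight tells. Tell them apart by raising the handle end slightly, the other end staying on the board, and slide every full crate gently along the board until it meets the kerb at the red band's end, and every empty one likewise at the yellow band's end. Never lift a crate off the board, tip it steeply, press it down or ram it into a kerb, leave the crates flat, square to the kerbs and let go, and do not disturb the hammer, brush or pail.

Things in the scene. Friction and masses are not known exactly. Their poses are not given: they have to be found in the camera images.
- crate_a: one of three identical closed blue-grey steel crates, 130 (x) x 95 (y) x 50 mm high, on the board. Origin: centre of its underside; z up. Its one handle is over its -x end (towards the robot at yaw 0). Empty it weighs about 0.3 kg (3 N), full about 0.9 kg (9 N), so the handle takes about 2 or 5 N to raise; contents unseen, packed in the middle; one or two of the three are full, differently each time
- crate_b: one of three identical closed blue-grey steel crates, 130 (x) x 95 (y) x 50 mm high, on the board. Origin: centre of its underside; z up. Its one handle is over its -x end (towards the robot at yaw 0). Empty it weighs about 0.3 kg (3 N), full about 0.9 kg (9 N), so the handle takes about 2 or 5 N to raise; contents unseen, packed in the middle; one or two of the three are full, differently each time
- crate_c: one of three identical closed blue-grey steel crates, 130 (x) x 95 (y) x 50 mm high, on the board. Origin: centre of its underside; z up. Its one handle is over its -x end (towards the robot at yaw 0). Empty it weighs about 0.3 kg (3 N), full about 0.9 kg (9 N), so the handle takes about 2 or 5 N to raise; contents unseen, packed in the middle; one or two of the three are full, differently each time
- crate_a_handle (a point): middle of that crate's handle bar: round, 10 mm thick, along y, 64 mm free length, 45 mm from the crate's centre to -x, 84 mm above its underside, 29 mm clear of the lid. Raised, the crate pivots on its far bottom edge 110 mm to +x, so the bar swings to +x by 0.76 of its rise, and a push to +x carries load too: 110 x lift + 84 x push = 65 x weight. The bar turns in the grip, stiffly if squeezed hard
- crate_b_handle (a point): middle of that crate's handle bar: round, 10 mm thick, along y, 64 mm free length, 45 mm from the crate's centre to -x, 84 mm above its underside, 29 mm clear of the lid. Raised, the crate pivots on its far bottom edge 110 mm to +x, so the bar swings to +x by 0.76 of its rise, and a push to +x carries load too: 110 x lift + 84 x push = 65 x weight. The bar turns in the grip, stiffly if squeezed hard
- crate_c_handle (a point): middle of that crate's handle bar: round, 10 mm thick, along y, 64 mm free length, 45 mm from the crate's centre to -x, 84 mm above its underside, 29 mm clear of the lid. Raised, the crate pivots on its far bottom edge 110 mm to +x, so the bar swings to +x by 0.76 of its rise, and a push to +x carries load too: 110 x lift + 84 x push = 65 x weight. The bar turns in the grip, stiffly if squeezed hard
- board: fixed smooth oiled steel sorting board (sliding friction about 0.3), 400 (x) x 500 (y) x 8 mm thick; origin at the centre of its underside on the bench, so its top is 8 mm above its origin; its x points away from the robot (turned by up to 0.12 rad). The crates start around its middle, between the bands' centre lines
- zone_red: red painted band across the board, 130 (x) x 496 mm (y), flat; origin at its centre, axes as the board's. It reaches to the kerb at its end; red and yellow may be at either end. A crate touching that kerb has its centre on the band's centre line (x = 0 of the band). For full crates
- zone_yellow: yellow painted band across the board, 130 (x) x 496 mm (y), flat; origin at its centre, axes as the board's. It reaches to the kerb at its end; red and yellow may be at either end. A crate touching that kerb has its centre on the band's centre line (x = 0 of the band). For empty crates
- kerb_near: dark steel kerb bar across the board, 20 (x) x 500 (y) x 25 mm high, origin at the centre of its underside; its inner face is 10 mm from its origin, 160 mm from the board's centre; at the end near the robot (-x of the board)
- kerb_far: dark steel kerb bar across the board, 20 (x) x 500 (y) x 25 mm high, origin at the centre of its underside; its inner face is 10 mm from its origin, 160 mm from the board's centre; at the far end (+x of the board)
- hammer: bystander: smith's hammer 280 mm long, lying on the bench left of the board; origin near its middle, on its underside
- brush: bystander: brush 200 mm long, lying on the bench right of the board; origin near its middle, on its underside
- pail: bystander: small steel pail, 90 mm wide and high, right of the board at the back; origin at the centre of its underside
Mind the look-alikes: they are no part of the job. Leave any turquoise look-alike of the crate_c alone.

How it is judged:
By the outcome, as a careful person would: the job done as asked, in the order asked, and still so for the second after the job is handed in, with the robot touching nothing.
It also fails if it takes over 72 s, if anything falls off the work surface, if the arm or the gripper's body presses on something with over 40 N, if the wrist force passes 120 N, or if a joint passes its speed limit or range.

### The arm

A 6-joint arm with a two-finger parallel gripper is mounted at the origin on the work surface. World frame = base frame: x ahead of the robot, y to its left, z up, the work surface at z = 0. Lengths are in m, angles in rad, forces in N, time in s.
With the tool pointing down it reaches from about 0.4 to 0.825 m from the base axis. Payload 7 kg.
Tool frame: the origin (TCP) lies between the finger pads; the fingertips stand 11 mm ahead of it and the grasp point (between the pads) lies 8 mm behind it (env.nose_length is the z of the fingertips in the tool frame, in m); z points along the fingers, x is the direction in which the jaws open and shut, and the axes are right-handed (so a half turn about z gives the same grasp; the last joint's range is limited). The gripper opens to 88 mm and grips with 3 to 60 N. Pads are 19 mm wide; open, the fingers measure 130 mm over their backs; the gripper's body (78 mm by 193 mm) begins 47 mm behind the grasp point.
Start: joints at [-0.823, 0.359, 0.012, 0, -1.224, -0.288], TCP at [0.3, -0.605, 0.238] pointing down, gripper open.
Joint ranges: [-3.07, 3.07], [-1.43, 2.12], [-1.02, 1.25], [-3.03, 1.67], [-3.05, -0], [-3.03, 3.03]. Speed limits (rad/s): [2.39, 2.39, 3.01, 3.14, 3.14, 3.14].

### API

Orientations are given as [roll, pitch, yaw] about the fixed x, y, z axes, in that order (R = Rz(yaw) Ry(pitch) Rx(roll)).
In Python, from cell import env gives the robot as it stands.
- The arm moves only by the tool step_arm, never from a script. Its argument "rows" is one flat list of numbers, 7 for each row, row after row: the shift along the tool's x, y, z in cm, then the turn, a rotation vector about the tool's x, y, z in rad, then the closure in counts, from 0 (fully open) to 255 (shut). In form: [tx, ty, tz, rx, ry, rz, grip, tx, ty, tz, rx, ry, rz, grip, ...]. A call has 1 to 8 rows; each row is the pose to reach, as a shift and turn from the pose measured when the call began, along the tool's axes at that moment; what a row does not reach only later rows make up. A row lasts 1/10 s, in which the tool goes at most 50 mm and 8.59 degrees, less where a joint would pass 70% of its speed; a pose out of reach is approached as far as the arm can. A call with a gripper value outside its range is refused whole. The fingers move at their own pace and stop on an object; the grip force is fixed at half the most. Time passes only in rows, so rows that repeat a pose let the fingers close. It gives the time, the measured TCP pose, the force and the opening at its end, in the units of the state.
- env.read_state(): the state, without advancing time (a new reading comes with each control period).
- env.grab_frame(name): name is "side" or "top" or "wrist"; returns (picture, depth): 384x512x3 uint8, blue, green, red; 384x512 float32, m along the optical axis (not along the pixel's ray), 0 where there is no reading.
- env.get_calibration(name): a dict with "fx", "fy", "cx", "cy" (pixels), "cam_to_world" (4x4, takes a point from camera to world coordinates); the wrist camera has in their place "hand_eye" (4x4, takes a point from camera to tool coordinates, whose origin is the TCP and whose axes are the tool frame's). Camera axes: x right, y down, z forward; pixel columns grow to the right and rows downward; lengths in m; the calibration is good to about 2 mm. The wrist camera is an equidistant fisheye: a pixel r from the principal point sees the ray r / f radians off the axis. A picture is of the moment at which its call begins: read the wrist's pose just before it. get_calibration takes no time and is no camera call.
- env.finish_job(): hands the job in, once; it reports no verdict.
The state is a dict: "time_s": time; "qpos": joint angles; "joint_vel": joint speeds; "joint_torque": joint torques, N m; "ee_pos": TCP position; "ee_rot": TCP orientation; "contact_force": force on the tool from outside, world axes, zero at the start; "moment": the same for the moment, N m; "opening": finger opening in m.
Only numpy, scipy, OpenCV 4.12 (cv2) and the standard library are available. Lean on these libraries where they do the work, as an engineer would, in place of code of your own. Each camera call takes 0.05 s, during which the arm holds its last target. There are 200 camera calls.

## Working session

There is one attempt and no reset: what is moved stays moved. The work goes in short steps, Python scripts to look and compute and a tool call to move; the robot and the scene stay as the last step left them, time stands still between calls to the robot, and variables do not carry over. Pictures are saved under pics/ and viewed, about 8 in all and at most 12, crops included, and the job is handed in when it is done.

Besides the shell and the picture viewer there is one more tool, called by a JSON object that holds its "method" and its "body". step_arm: Moves the arm, as the interface text tells. Its arguments: {"type":"object","properties":{"rows":{"type":"array","items":{"type":"number"}}},"required":["rows"]}

```bash
ls; mkdir -p pics; python3 - <<'E'
from cell import env
import cv2,numpy as np
s=env.read_state();print({k:np.round(v,3) for k,v in s.items()})
for n in("top","side"):
    p,d=env.grab_frame(n);cv2.imwrite(f"pics/{n}0.png",p);np.savez(f"{n}0.npz",p=p,d=d)
    c=env.get_calibration(n);print(n,c)
E
```

```text
pics
{'time_s': np.float64(0.0), 'qpos': array([-0.823,  0.359,  0.011, -0.   , -1.224, -0.288]), 'joint_vel': array([-0.001, -0.001, -0.001,  0.   ,  0.002, -0.001]), 'joint_torque': array([-2.0000e-03, -5.8272e+01,  2.9306e+01,  6.9970e+00,  7.0000e-03,
       -0.0000e+00]), 'ee_pos': array([ 0.299, -0.604,  0.237]), 'ee_rot': array([-3.141e+00, -2.000e-03,  2.030e+00]), 'contact_force': array([0.225, 0.128, 1.048]), 'moment': array([ 0.01 , -0.012,  0.036]), 'opening': np.float64(0.088)}
top {'fx': 497.2565745259058, 'fy': 497.2565745259058, 'cx': 256.1177456415263, 'cy': 184.08484631361523, 'cam_to_world': array([[-0.0168071 , -0.98111366,  0.19270058,  0.22665457],
       [-0.99978588,  0.01416397, -0.01508577,  0.02317567],
       [ 0.01207145, -0.19291287, -0.98114163,  1.52654198],
       [ 0.        ,  0.        ,  0.        ,  1.        ]])}
side {'fx': 371.43722162513103, 'fy': 371.43722162513103, 'cx': 247.79071908584135, 'cy': 194.5573042026851, 'cam_to_world': array([[-8.83559410e-01, -2.74070942e-01,  3.79747137e-01,
         1.23525519e-01],
       [-4.68319076e-01,  5.16885054e-01, -7.16594086e-01,
         7.45880586e-01],
       [ 1.11997423e-04, -8.10996276e-01, -5.85051303e-01,
         6.71783275e-01],
       [ 0.00000000e+00,  0.00000000e+00,  0.00000000e+00,
         1.00000000e+00]])}
```

View pics/top0.png

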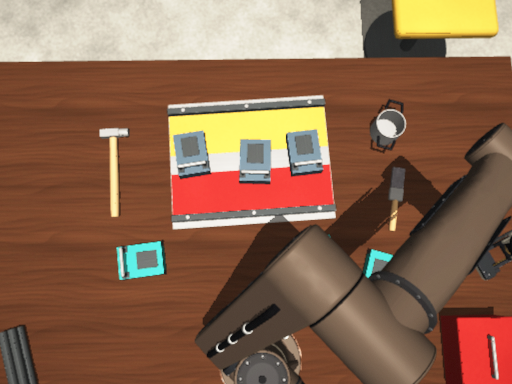

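View pics/side0.png

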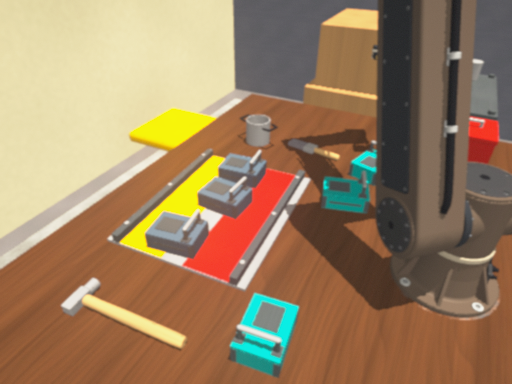

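The top view shows red at the near end and yellow at the far end. The crates are at about (192,153), (256,160) and (304,151) px, with handles towards the robot. The turquoise decoys, hammer, brush and pail are all off the board. Next I measure crate and board poses from depth.

```bash
cat > h.py <<'E'
from cell import env
import cv2,numpy as np
from scipy.spatial.transform import Rotation as R
def world(n,d):
    c=env.get_calibration(n);v,u=np.mgrid[:384,:512]
    P=np.stack([(u-c["cx"])/c["fx"]*d,(v-c["cy"])/c["fy"]*d,d,np.ones_like(d)],-1)
    return (P@c["cam_to_world"].T)[...,:3]
def look(p,d,n="top"):
    """board frame (centre,yaw) by paint, crates by lid height"""
    W=world(n,d);hsv=cv2.cvtColor(p,cv2.COLOR_BGR2HSV)
    reg=(W[...,0]>.35)&(W[...,0]<.85)&(abs(W[...,1])<.32)&(d>0)
    turq=(hsv[...,1]>150)&(abs(hsv[...,0].astype(int)-90)<10)
    out=[]
    lid=(reg&~turq&(W[...,2]>.048)&(W[...,2]<.072)).astype(np.uint8)
    nn,l,st,_=cv2.connectedComponentsWithStats(lid)
    for i in range(1,nn):
        if st[i,4]<250: continue
        q=W[l==i];r=cv2.minAreaRect((q[:,:2]*1000).astype(np.float32))
        x,y,w,h=st[i,:4];m=np.zeros_like(lid);m[max(y-6,0):y+h+12,x-4:x+w+4]=1
        hb=W[(m>0)&(W[...,2]>.084)&(W[...,2]<.105)]
        out.append((st[i,4],np.round(r[0],1),np.round(r[1],1),round(r[2],1),np.median(q[:,2]).round(4),len(hb),np.round(np.median(hb,0),4) if len(hb) else 0,np.round(np.polyfit(hb[:,1],hb[:,0],1)[0],3) if len(hb)>5 else 0))
    return W,hsv,out
E
python3 - <<'E'
from h import *
z=np.load("top0.npz");W,hsv,o=look(z["p"],z["d"])
for c in sorted(o,key=lambda c:-c[1][1]):print(*c)
for n,m in(("red",((hsv[...,0]<6)|(hsv[...,0]>174))),("yel",abs(hsv[...,0].astype(int)-28)<6)):
    m=m&(hsv[...,1]>200)&(hsv[...,2]>100)&(abs(W[...,1])<.3)&(W[...,0]>.3)&(W[...,0]<.9)&(W[...,2]<.03)
    q=W[m];r=cv2.minAreaRect((q[:,:2]*1000).astype(np.float32));print(n,m.sum(),np.round(r[0],1),np.round(r[1],1),r[2],np.median(q[:,2]))
# kerbs: height 0.033
k=(W[...,2]>.027)&(W[...,2]<.040)&(hsv[...,2]<110)&(W[...,0]>.35)&(W[...,0]<.9)&(abs(W[...,1])<.3)
for lo,hi in((.35,.55),(.7,.9)):
    q=W[k&(W[...,0]>lo)&(W[...,0]<hi)];q=q[abs(q[:,1]-np.median(q[:,1]))<.2]
    f=np.polyfit(q[:,1],q[:,0],1);e=q[:,0]-np.polyval(f,q[:,1]);q=q[abs(e)<.015];f=np.polyfit(q[:,1],q[:,0],1);e=q[:,0]-np.polyval(f,q[:,1])
    print("kerb",len(q),f,np.percentile(e,[2,98]),q[:,1].min(),q[:,1].max())
E
```

```text
1211 [615.6 197.7] [133.9  95.4] 8.8 0.0582 97 [0.5704 0.1895 0.0951] -0.154
1199 [590.3   2.5] [ 95.4 131.6] 87.7 0.0583 95 [0.544  0.0097 0.0958] 0.041
1203 [ 615.9 -149.8] [132.7  95.4] 5.9 0.0582 97 [ 0.5703 -0.1546  0.095 ] -0.1
red 1 [562.  140.1] [0. 0.] 0.0 0.008861078069563488
yel 0 [0. 0.] [0. 0.] 0.0 nan
  return _methods._mean(a, axis=axis, dtype=dtype,
  ret = ret.dtype.type(ret / rcount)
Traceback (most recent call last):
TypeError: expected non-empty vector for x
```

```bash
python3 - <<'E'
from h import *
z=np.load("top0.npz");W,hsv,o=look(z["p"],z["d"])
for u,v in((300,190),(230,125),(250,213),(245,105),(250,180)):print((u,v),hsv[v,u],np.round(W[v,u],3))
X,Y,Z=W[...,0],W[...,1],W[...,2]
reg=(X>.4)&(X<.85)&(abs(Y-.025)<.2)
for n,m in(("red",(hsv[...,1]>180)&((hsv[...,0]<4)|(hsv[...,0]>176))&(hsv[...,2]>150)),("yel",(hsv[...,1]>180)&(abs(hsv[...,0].astype(int)-28)<5))):
    m=m&(X>.3)&(X<.9)&(abs(Y)<.35)&(Z<.03);q=W[m]
    if len(q)>9:
        r=cv2.minAreaRect((q[:,:2]*1000).astype(np.float32));print(n,m.sum(),np.round(r[0],1),np.round(r[1],1),r[2],np.median(q[:,2]))
k=reg&(Z>.028)&(Z<.040)
for lo,hi in((.4,.52),(.7,.85)):
    q=W[k&(X>lo)&(X<hi)];print(len(q))
    if len(q)>9:
        f=np.polyfit(q[:,1],q[:,0],1);e=q[:,0]-np.polyval(f,q[:,1]);print("kerb",f,np.percentile(e,[2,98]))
E
```

```text
(300, 190) [  1 193 250] [ 0.504 -0.136  0.009]
(230, 125) [ 29 145 255] [0.719 0.08  0.006]
(250, 213) [ 45   4 123] [0.431 0.02  0.031]
(245, 105) [ 22  12 229] [0.774 0.031 0.037]
(250, 180) [100  52 156] [0.527 0.019 0.061]
red 5334 [508.9  14. ] [124.6 491.4] 3.093888998031616 0.008572120212323786
821
kerb [-0.05591835  0.43175522] [-0.00975791  0.0101002 ]
735
kerb [-0.05396404  0.77124437] [-0.01023522  0.01072518]
```

```bash
cat > m.py <<'E'
import sys
from h import *
np.set_printoptions(suppress=True,precision=3)
s=env.read_state();p=s["ee_pos"];T=R.from_euler("xyz",s["ee_rot"])
def go(x,y,z,yaw,tilt=0):  # yaw of the crate; tool at yaw+pi
    t=R.from_euler("z",yaw)*R.from_euler("y",tilt)*R.from_euler("xyz",[np.pi,0,np.pi])
    print("shift cm",T.inv().apply(np.array([x,y,z])-p)*100,"rot",(T.inv()*t).as_rotvec())
print("t",s["time_s"],"p",p,"rot",s["ee_rot"],"F",s["contact_force"],"M",s["moment"],"open",s["opening"])
if len(sys.argv)>1: go(*map(float,sys.argv[1:]))
E
python3 m.py .571 -.154 .16 .103; python3 m.py .571 -.154 .084 .103
```

```text
t 0.1 p [ 0.299 -0.605  0.237] rot [-3.141 -0.001  2.03 ] F [-0.426  0.405  0.459] M [0.045 0.025 0.003] open 0.08777583873039778
shift cm [28.311 44.336  7.707] rot [ 0.001 -0.001 -1.214]
t 0.1 p [ 0.299 -0.605  0.237] rot [-3.141 -0.001  2.03 ] F [-0.426  0.405  0.459] M [0.045 0.025 0.003] open 0.08777583873039778
shift cm [28.3   44.337 15.307] rot [ 0.001 -0.001 -1.214]
```

{"method": "step_arm", "body": {"rows": [28.3,44.3,5,0,0,-1.214,90,28.3,44.3,5,0,0,-1.214,90,28.3,44.3,5,0,0,-1.214,90,28.3,44.3,5,0,0,-1.214,90,28.3,44.3,5,0,0,-1.214,90,28.3,44.3,5,0,0,-1.214,90,28.3,44.3,5,0,0,-1.214,90,28.3,44.3,5,0,0,-1.214,90]}}

```text
time_s: 0.9
ee_pos: [0.5054, -0.2618, 0.1991]
ee_rot: [3.14, -0.001, -3.046]
contact_force: [0.6, 0.4, 0.7]
opening: 0.0572
```

```bash
python3 m.py .571 -.154 .14 .103;
```

```text
t 0.9 p [ 0.505 -0.262  0.199] rot [ 3.14  -0.001 -3.046] F [0.552 0.403 0.671] M [-0.136 -0.075  0.035] open 0.05723248388940096
shift cm [-7.562 10.098  5.916] rot [ 0.001 -0.001 -0.008]
```

{"method": "step_arm", "body": {"rows": [-7.6,10.1,3,0,0,-0.008,90,-7.6,10.1,5.9,0,0,-0.008,90,-7.6,10.1,5.9,0,0,-0.008,90,-7.6,10.1,5.9,0,0,-0.008,90,-7.6,10.1,5.9,0,0,-0.008,90,-7.6,10.1,5.9,0,0,-0.008,90]}}

```text
time_s: 1.5
ee_pos: [0.5713, -0.1544, 0.1405]
ee_rot: [3.14, -0.001, -3.039]
contact_force: [1.2, -0.3, 0.5]
opening: 0.0569
```

```bash
python3 - <<'E'
from h import *
p,d=env.grab_frame("wrist");cv2.imwrite("pics/w1.png",p)
E
python3 m.py .571 -.154 .084 .103;
```

```text
t 1.55 p [ 0.571 -0.155  0.141] rot [ 3.14  -0.    -3.039] F [-0.249 -0.969  0.457] M [ 0.004  0.153 -0.024] open 0.056465938260968476
shift cm [0.019 0.068 5.681] rot [ 0.001 -0.    -0.001]
```

View pics/w1.png

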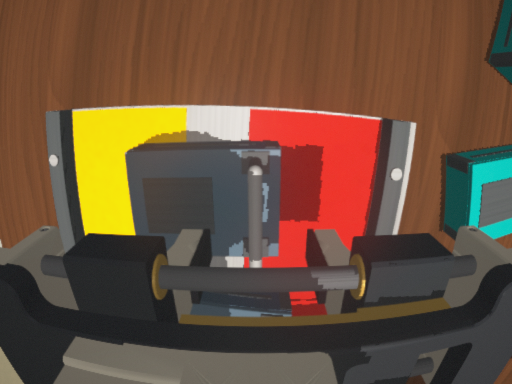

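The bar (column ~257) lies midway between the fingers (190 and 328). I go down and grip.

{"method": "step_arm", "body": {"rows": [0,0.05,2,0,0,0,90,0,0.05,4,0,0,0,90,0,0.05,5.7,0,0,0,90,0,0.05,5.7,0,0,0,90,0,0.05,5.7,0,0,0,90]}}

```text
time_s: 2.05
ee_pos: [0.5713, -0.1551, 0.0847]
ee_rot: [3.141, 0.001, -3.04]
contact_force: [0.3, 0.2, 0.5]
opening: 0.0568
```

```bash
cat > f.py <<'E'
from h import *
import sys
np.set_printoptions(suppress=True,precision=2)
F=[];M=[]
for i in range(int(sys.argv[1])):
    env.grab_frame("wrist");s=env.read_state();F.append(s["contact_force"]);M.append(s["moment"])
print("t",s["time_s"],"p",np.round(s["ee_pos"],4),"rot",np.round(s["ee_rot"],3),"open",round(s["opening"],4),"F",np.mean(F,0),"sd",np.std(F,0),"M",np.round(np.mean(M,0),3))
E
python3 f.py 6
```

```text
t 2.35 p [ 0.57 -0.15  0.08] rot [ 3.14  0.   -3.04] open 0.0565 F [ 0.2  -0.07 -0.32] sd [0.45 0.42 0.25] M [0.01 0.11 0.01]
```

{"method": "step_arm", "body": {"rows": [0,0,0,0,0,0,255,0,0,0,0,0,0,255,0,0,0,0,0,0,255,0,0,0,0,0,0,255,0,0,0,0,0,0,255]}}

```text
time_s: 2.85
ee_pos: [0.5716, -0.1542, 0.0846]
ee_rot: [3.14, 0.001, -3.039]
contact_force: [0.0, 0.5, 0.7]
opening: 0.0221
```

```bash
python3 f.py 4
```

```text
t 3.05 p [ 0.57 -0.15  0.08] rot [ 3.14  0.   -3.04] open 0.0086 F [ 0.84 -0.1  -0.65] sd [1.68 0.25 1.04] M [ 0.02 -0.31  0.02]
```

{"method": "step_arm", "body": {"rows": [-0.14,0,-0.2,0,0.018,0,255,-0.27,0,-0.4,0,0.036,0,255,-0.41,0,-0.6,0,0.055,0,255,-0.54,0,-0.8,0,0.073,0,255,-0.54,0,-0.8,0,0.073,0,255]}}

```text
time_s: 3.55
ee_pos: [0.578, -0.1536, 0.0926]
ee_rot: [3.141, -0.072, -3.039]
contact_force: [-0.9, 0.0, -5.5]
opening: 0.0084
```

```bash
sed -i 's/np.set_printoptions(suppress=True,precision=2)/np.set_printoptions(suppress=True,precision=4)/' f.py; python3 f.py 8; python3 - <<'E'
from h import *
p,d=env.grab_frame("side");cv2.imwrite("pics/s1.png",cv2.resize(p[110:270,130:320],None,fx=3,fy=3))
E
```

```text
t 3.95 p [ 0.5774 -0.1536  0.0927] rot [ 3.14  -0.071 -3.039] open 0.0088 F [ 0.7802  0.5927 -6.3964] sd [0.3683 0.3759 0.3237] M [ 0.064 -0.534 -0.011]
```

View pics/s1.png

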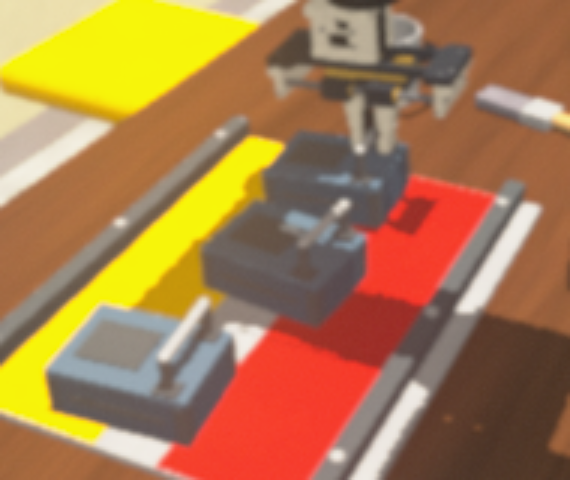

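Lift force is about 6 N, so the right-hand crate is full and goes to the near (red) kerb. The picture shows it barely raised with the others undisturbed. I lower it first.

```bash
python3 m.py .5716 -.1540 .0847 .103
```

```text
t 4.0 p [ 0.577 -0.154  0.093] rot [ 3.14  -0.071 -3.039] F [ 0.419  0.474 -5.686] M [ 0.111 -0.53   0.044] open 0.0090218826922263
shift cm [0.522 0.018 0.844] rot [ 0.001 -0.071 -0.001]
```

{"method": "step_arm", "body": {"rows": [0.13,0,0.21,0,-0.018,0,255,0.26,0,0.42,0,-0.036,0,255,0.39,0,0.63,0,-0.054,0,255,0.47,0,0.76,0,-0.065,0,255,0.52,0,0.83,0,-0.071,0,255,0.52,0,0.83,0,-0.071,0,255]}}

```text
time_s: 4.6
ee_pos: [0.5711, -0.1542, 0.0849]
ee_rot: [3.14, 0.0, -3.039]
contact_force: [-1.1, 0.0, -3.9]
opening: 0.0088
```

```bash
python3 f.py 2; python3 m.py .4735 -.1577 .0847 .055; python3 m.py .4705 -.1578 .0847 .055
```

```text
t 4.7 p [ 0.5713 -0.1543  0.0849] rot [ 3.141 -0.    -3.039] open 0.0088 F [-1.3949 -0.1491 -3.9078] sd [0.4115 0.0019 0.2522] M [ 0.007  0.67  -0.   ]
t 4.7 p [ 0.571 -0.154  0.085] rot [ 3.141 -0.    -3.039] F [-0.983 -0.147 -3.656] M [0.009 0.675 0.005] open 0.008801979921586595
shift cm [9.76  0.659 0.028] rot [ 0.001 -0.     0.047]
t 4.7 p [ 0.571 -0.154  0.085] rot [ 3.141 -0.    -3.039] F [-0.983 -0.147 -3.656] M [0.009 0.675 0.005] open 0.008801979921586595
shift cm [10.059  0.679  0.028] rot [ 0.001 -0.     0.047]
```

{"method": "step_arm", "body": {"rows": [0.3,0.02,0.02,0,0,0.003,255,0.9,0.06,0.03,0,0,0.006,255,1.6,0.11,0.03,0,0,0.01,255,2.3,0.16,0.03,0,0,0.015,255,3.0,0.2,0.03,0,0,0.02,255,3.7,0.25,0.03,0,0,0.025,255,4.4,0.3,0.03,0,0,0.03,255,5.0,0.34,0.03,0,0,0.035,255]}}

```text
time_s: 5.5
ee_pos: [0.5205, -0.156, 0.0847]
ee_rot: [3.14, -0.0, -3.075]
contact_force: [0.2, -0.8, -5.0]
opening: 0.0088
```

```bash
python3 f.py 2; python3 m.py .4735 -.1577 .0847 .055
```

```text
t 5.6 p [ 0.5198 -0.1561  0.0847] rot [ 3.14  -0.002 -3.075] open 0.0089 F [-1.7718  0.0179 -3.6289] sd [0.3181 0.0891 0.2069] M [0.012 0.724 0.023]
t 5.6 p [ 0.52  -0.156  0.085] rot [ 3.14  -0.002 -3.075] F [-1.454 -0.071 -3.422] M [-0.068  0.703  0.025] open 0.008915025141442405
shift cm [4.635 0.15  0.011] rot [ 0.001 -0.002  0.012]
```

{"method": "step_arm", "body": {"rows": [0.5,0.02,0.02,0,0,0.003,255,1.1,0.04,0.03,0,0,0.006,255,1.8,0.06,0.03,0,0,0.01,255,2.5,0.09,0.03,0,0,0.012,255,3.1,0.11,0.03,0,0,0.012,255,3.7,0.13,0.03,0,0,0.012,255,4.1,0.15,0.03,0,0,0.012,255,4.4,0.15,0.03,0,0,0.012,255]}}

```text
time_s: 6.4
ee_pos: [0.4756, -0.1575, 0.0847]
ee_rot: [3.14, -0.001, -3.087]
contact_force: [2.1, -0.8, -2.7]
opening: 0.0089
```

```bash
python3 f.py 2; python3 m.py .4705 -.1578 .0842 .055
```

```text
t 6.5 p [ 0.4752 -0.1576  0.0846] rot [ 3.14  -0.002 -3.087] open 0.0086 F [-1.1796  0.7373 -0.5002] sd [0.7519 0.6045 1.1192] M [0.191 0.345 0.017]
t 6.5 p [ 0.475 -0.158  0.085] rot [ 3.14  -0.002 -3.087] F [-1.931  1.342  0.619] M [0.316 0.544 0.013] open 0.00857281504234502
shift cm [0.47  0.005 0.045] rot [ 0.001 -0.002 -0.   ]
```

Now creep on, 1 mm per row, watching the force.

{"method": "step_arm", "body": {"rows": [0.1,0,0,0,0,0,255,0.2,0,0,0,0,0,255,0.3,0,0,0,0,0,255]}}

```text
time_s: 6.8
ee_pos: [0.4728, -0.1577, 0.0847]
ee_rot: [3.14, -0.001, -3.086]
contact_force: [5.7, -0.3, -6.9]
opening: 0.009
```

{"method": "step_arm", "body": {"rows": [0.1,0,0,0,0,0,255,0.2,0,0,0,0,0,255]}}

```text
time_s: 7.0
ee_pos: [0.4725, -0.1577, 0.0849]
ee_rot: [3.141, 0.002, -3.086]
contact_force: [6.6, 0.1, -6.6]
opening: 0.0092
```

```bash
cat > t.py <<'E'
from h import *
p,d=env.grab_frame("top");W,hsv,o=look(p,d)
for c in sorted(o,key=lambda c:-c[1][1]):print(*c)
E
python3 t.py;python3 f.py 2
```

```text
1212 [614.9 197.5] [133.6  95.3] 8.6 0.058 98 [0.5707 0.1909 0.0952] -0.153
413 [6.322e+02 3.000e-01] [95.3 47.2] 89.4 0.058 0 0 0
t 7.15 p [ 0.4724 -0.1577  0.0849] rot [ 3.141  0.002 -3.086] open 0.009 F [ 6.6721 -0.1398 -7.1583] sd [0.3042 0.3043 0.8255] M [-0.214 -2.28   0.004]
```

Contact at the kerb: stalled at x=0.4724 with about 6 N. I relax, release and raise.

{"method": "step_arm", "body": {"rows": [0,0,0.01,0,0,0,255,0,0,0.02,0,0,0,255,0,0,0.02,0,0,0,90,0,0,0.02,0,0,0,90,0,0,0.02,0,0,0,90,0,0,0.02,0,0,0,90]}}

```text
time_s: 7.75
ee_pos: [0.4721, -0.1578, 0.0847]
ee_rot: [3.141, 0.001, -3.086]
contact_force: [-0.2, -0.1, -1.0]
opening: 0.0354
```

{"method": "step_arm", "body": {"rows": [0,0,-2,0,0,0,90,0,0,-5,0,0,0,90,0,0,-8,0,0,0,90]}}

```text
time_s: 8.05
ee_pos: [0.4713, -0.158, 0.1653]
ee_rot: [3.141, -0.001, -3.086]
contact_force: [0.6, 0.9, -0.6]
opening: 0.0552
```

```bash
python3 m.py .545 .001 .14 -.04
```

```text
t 8.05 p [ 0.471 -0.158  0.165] rot [ 3.141 -0.001 -3.086] F [ 0.635  0.85  -0.561] M [-0.029 -0.08   0.041] open 0.05523699528004816
shift cm [-8.242 15.461  2.542] rot [ 0.001 -0.001  0.095]
```

{"method": "step_arm", "body": {"rows": [-8.2,15.8,1.5,0,0,0.095,90,-8.2,15.8,1.5,0,0,0.095,90,-8.2,15.8,1.5,0,0,0.095,90,-8.2,15.8,1.5,0,0,0.095,90,-8.2,15.8,1.5,0,0,0.095,90,-8.2,15.8,3,0,0,0.095,90,-8.2,15.8,3,0,0,0.095,90]}}

```text
time_s: 8.75
ee_pos: [0.5428, 0.004, 0.1338]
ee_rot: [3.142, -0.004, 3.102]
contact_force: [0.1, -0.5, -0.1]
opening: 0.0566
```

```bash
python3 f.py 5; python3 m.py .545 .004 .0845 -.04; python3 - <<'E'
from h import *
p,d=env.grab_frame("wrist");cv2.imwrite("pics/w2.png",p)
E
```

```text
t 9.0 p [0.5446 0.004  0.1361] rot [3.141 0.    3.101] open 0.0565 F [-0.2129 -0.0931  0.0699] sd [0.4724 0.7281 0.1973] M [0.006 0.076 0.002]
t 9.0 p [0.545 0.004 0.136] rot [3.141 0.    3.101] F [ 0.556 -0.113  0.215] M [0.009 0.056 0.006] open 0.05652640080019782
shift cm [-0.04   0.001  5.162] rot [ 0.001  0.    -0.   ]
```

View pics/w2.png

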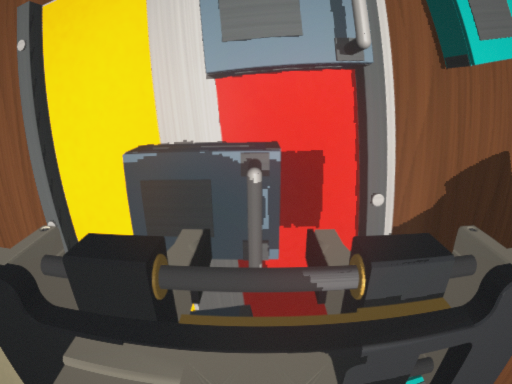

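The middle crate's bar (column ~255) is centred between the fingers, and the first crate sits flush against the near kerb. I grip and lift.

{"method": "step_arm", "body": {"rows": [0,0,2,0,0,0,90,0,0,4,0,0,0,90,0,0,5.15,0,0,0,90,0,0,5.15,0,0,0,255,0,0,5.15,0,0,0,255,0,0,5.15,0,0,0,255,0,0,5.15,0,0,0,255,0,0,5.15,0,0,0,255]}}

```text
time_s: 9.85
ee_pos: [0.545, 0.0042, 0.0852]
ee_rot: [3.14, 0.001, 3.101]
contact_force: [-0.3, -0.4, 0.5]
opening: 0.0221
```

{"method": "step_arm", "body": {"rows": [0,0,0,0,0,0,255,0,0,0,0,0,0,255,0,0,0,0,0,0,255]}}

```text
time_s: 10.15
ee_pos: [0.5453, 0.0043, 0.0856]
ee_rot: [3.14, 0.002, 3.102]
contact_force: [-0.7, 0.1, 2.6]
opening: 0.0095
```

{"method": "step_arm", "body": {"rows": [-0.14,0,-0.2,0,0.018,0,255,-0.27,0,-0.4,0,0.036,0,255,-0.41,0,-0.6,0,0.055,0,255,-0.54,0,-0.8,0,0.073,0,255,-0.54,0,-0.8,0,0.073,0,255]}}

```text
time_s: 10.65
ee_pos: [0.5511, 0.0041, 0.0934]
ee_rot: [3.14, -0.072, 3.101]
contact_force: [0.0, -0.1, -1.8]
opening: 0.0087
```

```bash
python3 f.py 8
```

```text
t 11.05 p [0.5504 0.0041 0.0936] rot [ 3.14  -0.071  3.102] open 0.0089 F [ 0.1143  0.1207 -2.0727] sd [0.6763 0.5289 0.4843] M [-0.002 -0.266  0.005]
```

2 N, so it is empty and goes to the far (yellow) kerb.

{"method": "step_arm", "body": {"rows": [0.13,0,0.21,0,-0.018,0,255,0.26,0,0.42,0,-0.036,0,255,0.39,0,0.63,0,-0.054,0,255,0.47,0,0.76,0,-0.065,0,255,0.51,0,0.83,0,-0.071,0,255,0.51,0,0.83,0,-0.071,0,255]}}

```text
time_s: 11.65
ee_pos: [0.5445, 0.0043, 0.0857]
ee_rot: [3.14, -0.0, 3.102]
contact_force: [0.7, -0.4, -1.4]
opening: 0.0088
```

```bash
python3 f.py 2; python3 m.py .6508 .0058 .085 .055
```

```text
t 11.75 p [0.5448 0.0043 0.0858] rot [ 3.14  -0.     3.102] open 0.0092 F [-0.5821 -0.4282 -1.8773] sd [0.3689 0.0743 0.1146] M [-0.004  0.222 -0.01 ]
t 11.75 p [0.545 0.004 0.086] rot [ 3.14  -0.     3.102] F [-0.951 -0.354 -1.992] M [ 0.003  0.248 -0.018] open 0.00917794728714398
shift cm [-10.585   0.57    0.077] rot [ 0.002 -0.    -0.095]
```

{"method": "step_arm", "body": {"rows": [-0.3,0.02,0.03,0,0,-0.006,255,-0.9,0.05,0.05,0,0,-0.012,255,-1.6,0.09,0.05,0,0,-0.02,255,-2.3,0.13,0.05,0,0,-0.03,255,-3.0,0.17,0.05,0,0,-0.04,255,-3.7,0.2,0.05,0,0,-0.05,255,-4.4,0.24,0.05,0,0,-0.06,255,-5.1,0.28,0.05,0,0,-0.07,255]}}

```text
time_s: 12.55
ee_pos: [0.5968, 0.005, 0.0856]
ee_rot: [3.14, 0.0, -3.11]
contact_force: [-3.5, 1.3, 5.5]
opening: 0.0089
```

```bash
python3 f.py 2; python3 m.py .6508 .0058 .0853 .055
```

```text
t 12.65 p [0.5979 0.0051 0.0856] rot [ 3.14   0.002 -3.111] open 0.0088 F [ 1.0953 -0.5028  4.0819] sd [0.949  0.1501 0.8918] M [-0.228 -0.226 -0.012]
t 12.65 p [0.598 0.005 0.086] rot [ 3.14   0.002 -3.111] F [ 2.044 -0.653  3.19 ] M [-0.204 -0.514 -0.017] open 0.008763153553031287
shift cm [-5.29  -0.098  0.04 ] rot [ 0.001  0.002 -0.024]
```

{"method": "step_arm", "body": {"rows": [-0.4,-0.01,-0.03,0,0,-0.004,255,-1.0,-0.02,-0.03,0,0,-0.01,255,-1.7,-0.03,-0.03,0,0,-0.016,255,-2.4,-0.04,-0.03,0,0,-0.024,255,-3.0,-0.06,-0.03,0,0,-0.024,255,-3.6,-0.07,-0.03,0,0,-0.024,255,-4.1,-0.08,-0.03,0,0,-0.024,255,-4.5,-0.08,-0.03,0,0,-0.024,255]}}

```text
time_s: 13.45
ee_pos: [0.6433, 0.0058, 0.0858]
ee_rot: [3.14, 0.002, -3.087]
contact_force: [-0.5, 1.3, -1.0]
opening: 0.0089
```

```bash
python3 f.py 2; python3 m.py .6508 .0058 .0858 .055
```

```text
t 13.55 p [0.6435 0.0058 0.0858] rot [ 3.14   0.002 -3.087] open 0.0089 F [ 1.0143 -0.3216 -2.6505] sd [0.7686 0.0662 0.1655] M [ 0.001 -0.109  0.024]
t 13.55 p [0.643 0.006 0.086] rot [ 3.14   0.002 -3.087] F [ 0.246 -0.255 -2.485] M [0.014 0.046 0.002] open 0.008937719064800053
shift cm [-0.73  -0.042  0.001] rot [0.001 0.002 0.   ]
```

{"method": "step_arm", "body": {"rows": [-0.1,0,0.01,0,0,0,255,-0.2,0,0.01,0,0,0,255,-0.3,-0.02,0.01,0,0,0,255,-0.4,-0.02,0.01,0,0,0,255]}}

```text
time_s: 13.95
ee_pos: [0.6474, 0.0058, 0.0857]
ee_rot: [3.14, 0.002, -3.087]
contact_force: [-1.3, 0.8, -1.0]
opening: 0.0088
```

{"method": "step_arm", "body": {"rows": [-0.1,0,0,0,0,0,255,-0.2,0,0,0,0,0,255]}}

```text
time_s: 14.15
ee_pos: [0.6495, 0.006, 0.0858]
ee_rot: [3.14, 0.002, -3.087]
contact_force: [-0.5, -0.1, -1.6]
opening: 0.0092
```

```bash
python3 f.py 2
```

```text
t 14.25 p [0.6497 0.0059 0.0858] rot [ 3.14   0.002 -3.087] open 0.0091 F [ 0.4749  0.4112 -1.8613] sd [0.0137 0.1304 0.5988] M [-0.028  0.141 -0.005]
```

{"method": "step_arm", "body": {"rows": [-0.1,0,0,0,0,0,255,-0.2,0,0,0,0,0,255]}}

```text
time_s: 14.45
ee_pos: [0.6517, 0.0061, 0.0858]
ee_rot: [3.14, 0.002, -3.087]
contact_force: [-0.6, -0.1, -2.3]
opening: 0.0088
```

{"method": "step_arm", "body": {"rows": [-0.1,0,0,0,0,0,255,-0.1,0,0,0,0,0,255]}}

```text
time_s: 14.65
ee_pos: [0.6529, 0.0061, 0.0858]
ee_rot: [3.14, 0.003, -3.087]
contact_force: [0.3, -0.3, -2.0]
opening: 0.0089
```

```bash
python3 f.py 2
```

```text
t 14.75 p [0.6529 0.0061 0.0858] rot [ 3.14   0.003 -3.087] open 0.009 F [ 0.6768  0.0864 -1.9865] sd [0.229  0.4201 0.324 ] M [ 0.016 -0.    -0.007]
```

{"method": "step_arm", "body": {"rows": [-0.1,0,0,0,0,0,255,-0.15,0,0,0,0,0,255]}}

```text
time_s: 14.95
ee_pos: [0.6544, 0.0062, 0.0858]
ee_rot: [3.14, 0.003, -3.087]
contact_force: [-0.5, -0.1, -1.1]
opening: 0.0094
```

```bash
python3 f.py 2
```

```text
t 15.05 p [0.6544 0.0062 0.0858] rot [ 3.14   0.003 -3.087] open 0.0086 F [ 0.0294  0.4886 -1.1703] sd [0.0528 0.4341 0.387 ] M [-0.003  0.215  0.015]
```

{"method": "step_arm", "body": {"rows": [-0.1,0,0,0,0,0,255,-0.1,0,0,0,0,0,255]}}

```text
time_s: 15.25
ee_pos: [0.6544, 0.0062, 0.0857]
ee_rot: [3.14, 0.001, -3.087]
contact_force: [-4.8, 1.1, 1.6]
opening: 0.0091
```

{"method": "step_arm", "body": {"rows": [-0.1,0,0,0,0,0,255,-0.1,0,0,0,0,0,255]}}

```text
time_s: 15.45
ee_pos: [0.6544, 0.0063, 0.0857]
ee_rot: [3.14, -0.001, -3.087]
contact_force: [-5.5, 0.7, 2.7]
opening: 0.0086
```

```bash
python3 - <<'E'
from h import *
p,d=env.grab_frame("side");cv2.imwrite("pics/s2.png",cv2.resize(p[110:270,90:300],None,fx=3.5,fy=3.5,interpolation=cv2.INTER_CUBIC))
E
python3 f.py 2
```

```text
t 15.6 p [0.6544 0.0063 0.0857] rot [ 3.14  -0.001 -3.087] open 0.0091 F [-5.7927  0.7408  1.8465] sd [0.6525 0.1055 0.0052] M [ 0.42   2.095 -0.016]
```

View pics/s2.png

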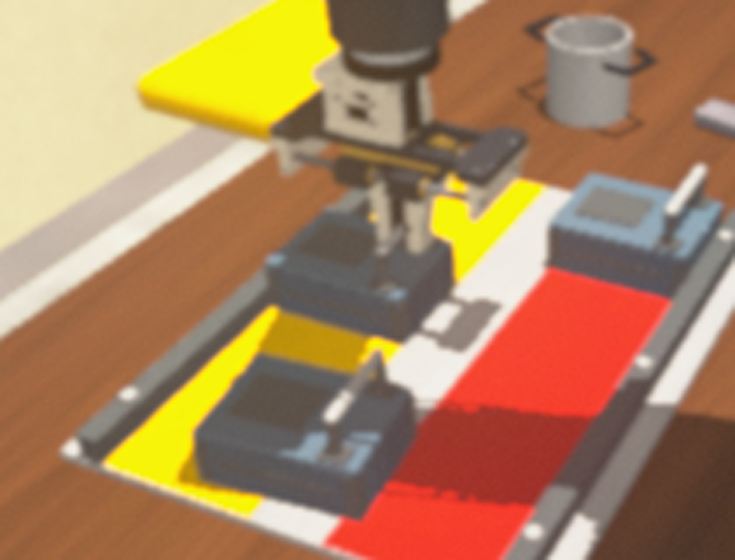

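The crate met the far kerb (stalled at x=0.6544, ~6 N). The view shows it flat against the far kerb, and the right-hand crate at the near one. I release and go to the left crate.

{"method": "step_arm", "body": {"rows": [0,0,0,0,0,0,255,0,0,0.01,0,0,0,255,0,0,0.01,0,0,0,90,0,0,0.01,0,0,0,90,0,0,0.01,0,0,0,90,0,0,0.01,0,0,0,90]}}

```text
time_s: 16.2
ee_pos: [0.6548, 0.0063, 0.0857]
ee_rot: [3.14, -0.0, -3.087]
contact_force: [0.2, -0.5, -0.1]
opening: 0.0355
```

{"method": "step_arm", "body": {"rows": [0,0,-2,0,0,0,90,0,0,-5,0,0,0,90,0,0,-8,0,0,0,90]}}

```text
time_s: 16.5
ee_pos: [0.6546, 0.006, 0.1663]
ee_rot: [3.141, -0.001, -3.087]
contact_force: [0.0, 0.1, 0.2]
opening: 0.0553
```

```bash
python3 m.py .571 .1908 .14 .152
```

```text
t 16.5 p [0.655 0.006 0.166] rot [ 3.141 -0.001 -3.087] F [0.049 0.06  0.214] M [ 0.055 -0.061  0.029] open 0.05529056802431908
shift cm [ 7.336 18.905  2.657] rot [ 0.001 -0.001 -0.097]
```

{"method": "step_arm", "body": {"rows": [7.3,18.9,1,0,0,-0.097,90,7.3,18.9,1,0,0,-0.097,90,7.3,18.9,1,0,0,-0.097,90,7.3,18.9,1,0,0,-0.097,90,7.3,18.9,1,0,0,-0.097,90,7.3,18.9,2.6,0,0,-0.097,90,7.3,18.9,2.6,0,0,-0.097,90,7.3,18.9,2.6,0,0,-0.097,90]}}

```text
time_s: 17.3
ee_pos: [0.5715, 0.1904, 0.1406]
ee_rot: [3.141, -0.002, -2.99]
contact_force: [-0.2, 0.1, 0.1]
opening: 0.057
```

```bash
python3 f.py 5; python3 m.py .571 .1908 .0847 .152; python3 - <<'E'
from h import *
p,d=env.grab_frame("wrist");cv2.imwrite("pics/w3.png",p)
E
```

```text
t 17.55 p [0.5718 0.1904 0.1411] rot [ 3.14  -0.001 -2.991] open 0.0565 F [ 0.3841 -0.0264  0.0931] sd [0.551  0.5085 0.3693] M [ 0.001  0.102 -0.003]
t 17.55 p [0.572 0.19  0.141] rot [ 3.14  -0.001 -2.991] F [0.798 0.411 0.019] M [0.023 0.111 0.036] open 0.056509660796937346
shift cm [0.073 0.04  5.639] rot [ 0.001 -0.001 -0.001]
```

View pics/w3.png

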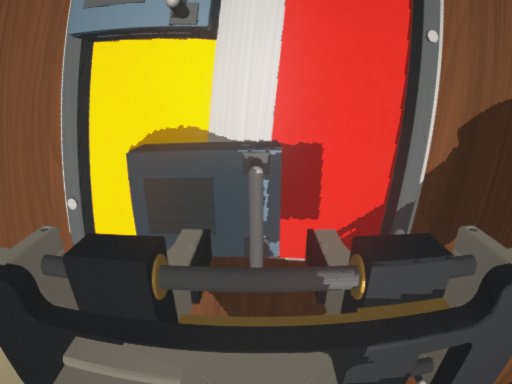

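The left crate's bar (column ~257) is centred, and the middle crate is flush with the far kerb at top left. I grip and lift.

{"method": "step_arm", "body": {"rows": [0.05,0,2,0,0,0,90,0.05,0,4,0,0,0,90,0.05,0,5.6,0,0,0,90,0.05,0,5.6,0,0,0,255,0.05,0,5.6,0,0,0,255,0.05,0,5.6,0,0,0,255,0.05,0,5.6,0,0,0,255,0.05,0,5.6,0,0,0,255]}}

```text
time_s: 18.4
ee_pos: [0.5715, 0.1907, 0.0858]
ee_rot: [3.14, 0.0, -2.99]
contact_force: [0.0, 0.4, -0.2]
opening: 0.0224
```

{"method": "step_arm", "body": {"rows": [0,0,0,0,0,0,255,0,0,0,0,0,0,255,0,0,0,0,0,0,255]}}

```text
time_s: 18.7
ee_pos: [0.5718, 0.1909, 0.0863]
ee_rot: [3.139, 0.001, -2.99]
contact_force: [-1.1, 0.6, 3.9]
opening: 0.0087
```

{"method": "step_arm", "body": {"rows": [-0.14,0,-0.2,0,0.018,0,255,-0.27,0,-0.4,0,0.036,0,255,-0.41,0,-0.6,0,0.055,0,255,-0.54,0,-0.8,0,0.073,0,255,-0.54,0,-0.8,0,0.073,0,255]}}

```text
time_s: 19.2
ee_pos: [0.5774, 0.1917, 0.0939]
ee_rot: [3.139, -0.072, -2.99]
contact_force: [0.4, -0.5, -2.2]
opening: 0.0091
```

```bash
python3 f.py 8
```

```text
t 19.6 p [0.5769 0.1916 0.0943] rot [ 3.139 -0.072 -2.99 ] open 0.0089 F [-0.0514  0.2381 -2.3436] sd [0.4667 0.454  0.7247] M [ 0.048 -0.271  0.005]
```

2.3 N, so it is empty too. I lower it and push it to the far kerb.

{"method": "step_arm", "body": {"rows": [0.13,0,0.21,0,-0.018,0,255,0.26,0,0.42,0,-0.036,0,255,0.39,0,0.63,0,-0.054,0,255,0.47,0,0.76,0,-0.065,0,255,0.51,0,0.83,0,-0.072,0,255,0.51,0,0.83,0,-0.072,0,255]}}

```text
time_s: 20.2
ee_pos: [0.571, 0.1907, 0.0865]
ee_rot: [3.139, 0.0, -2.99]
contact_force: [0.1, -0.4, -1.4]
opening: 0.0091
```

```bash
python3 f.py 2; python3 m.py .6385 .1975 .0862 .055
```

```text
t 20.3 p [0.5713 0.1908 0.0865] rot [ 3.139  0.    -2.99 ] open 0.0087 F [-0.8375 -0.3718 -0.761 ] sd [0.4208 0.0513 0.795 ] M [0.005 0.308 0.006]
t 20.3 p [0.571 0.191 0.086] rot [ 3.139  0.    -2.99 ] F [-1.258 -0.423 -1.556] M [ 0.031  0.324 -0.03 ] open 0.008748204120706458
shift cm [-6.743 -0.355  0.029] rot [ 0.002 -0.     0.097]
```

{"method": "step_arm", "body": {"rows": [-0.3,-0.02,0.01,0,0,0.006,255,-0.8,-0.05,0.01,0,0,0.012,255,-1.3,-0.07,0.01,0,0,0.022,255,-1.9,-0.1,0.01,0,0,0.032,255,-2.5,-0.13,0.01,0,0,0.042,255,-3.1,-0.16,0.01,0,0,0.052,255,-3.6,-0.19,0.01,0,0,0.062,255,-4.0,-0.21,0.01,0,0,0.072,255]}}

```text
time_s: 21.1
ee_pos: [0.6116, 0.1948, 0.0863]
ee_rot: [3.139, -0.0, -3.063]
contact_force: [-0.9, 0.1, -0.3]
opening: 0.0087
```

```bash
python3 f.py 2; python3 m.py .6385 .1975 .0864 .055
```

```text
t 21.2 p [0.6119 0.1949 0.0864] rot [ 3.139  0.001 -3.063] open 0.0086 F [ 1.1218  0.0114 -0.9348] sd [0.4999 0.5914 0.0171] M [-0.026 -0.26  -0.03 ]
t 21.2 p [0.612 0.195 0.086] rot [ 3.139  0.001 -3.063] F [ 0.622 -0.58  -0.952] M [-0.009 -0.097 -0.03 ] open 0.008587568982794442
shift cm [-2.67   0.054 -0.   ] rot [0.002 0.    0.024]
```

{"method": "step_arm", "body": {"rows": [-0.3,0,0,0,0,0.006,255,-0.8,0.02,0,0,0,0.012,255,-1.3,0.03,0,0,0,0.018,255,-1.8,0.04,0,0,0,0.024,255,-2.2,0.05,0,0,0,0.024,255,-2.5,0.05,0,0,0,0.024,255,-2.65,0.05,0,0,0,0.024,255,-2.75,0.05,0,0,0,0.024,255]}}

```text
time_s: 22.0
ee_pos: [0.6394, 0.1975, 0.0864]
ee_rot: [3.139, 0.0, -3.087]
contact_force: [-0.1, -0.2, 0.0]
opening: 0.0086
```

{"method": "step_arm", "body": {"rows": [-0.1,0,0,0,0,0,255,-0.2,0,0,0,0,0,255]}}

```text
time_s: 22.2
ee_pos: [0.6414, 0.1976, 0.0864]
ee_rot: [3.139, 0.0, -3.087]
contact_force: [-1.2, -0.3, 0.1]
opening: 0.009
```

```bash
python3 f.py 2
```

```text
t 22.3 p [0.6415 0.1976 0.0864] rot [ 3.139  0.001 -3.087] open 0.0088 F [-0.0393  0.4563 -0.251 ] sd [0.5661 1.0041 0.1305] M [-0.029  0.211 -0.023]
```

{"method": "step_arm", "body": {"rows": [-0.1,0,0,0,0,0,255,-0.15,0,0,0,0,0,255]}}

```text
time_s: 22.5
ee_pos: [0.643, 0.1977, 0.0864]
ee_rot: [3.139, 0.001, -3.087]
contact_force: [-1.1, 1.3, -1.0]
opening: 0.0092
```

{"method": "step_arm", "body": {"rows": [-0.1,0,0,0,0,0,255,-0.1,0,0,0,0,0,255]}}

```text
time_s: 22.7
ee_pos: [0.644, 0.1978, 0.0864]
ee_rot: [3.139, 0.0, -3.087]
contact_force: [-0.8, 0.2, 0.7]
opening: 0.0091
```

```bash
python3 f.py 2
```

```text
t 22.8 p [0.644  0.1978 0.0864] rot [ 3.139  0.    -3.087] open 0.0089 F [-1.1326 -0.4579 -0.3803] sd [0.2599 0.0284 0.8022] M [ 0.062  0.508 -0.029]
```

{"method": "step_arm", "body": {"rows": [-0.1,0,0,0,0,0,255,-0.1,0,0,0,0,0,255]}}

```text
time_s: 23.0
ee_pos: [0.6441, 0.1978, 0.0864]
ee_rot: [3.139, -0.001, -3.087]
contact_force: [-5.4, 0.9, 3.1]
opening: 0.0092
```

```bash
python3 f.py 2
```

```text
t 23.1 p [0.6441 0.1979 0.0863] rot [ 3.14  -0.001 -3.087] open 0.0086 F [-5.3969  1.2834  2.787 ] sd [0.0228 0.6189 0.3503] M [ 0.344  2.034 -0.031]
```

Contact (~5.4 N). I release, rise clear, and move back towards the robot so that the top view is free.

{"method": "step_arm", "body": {"rows": [0,0,0,0,0,0,255,0,0,0,0,0,0,255,0,0,0,0,0,0,90,0,0,0,0,0,0,90,0,0,0,0,0,0,90,0,0,0,0,0,0,90]}}

```text
time_s: 23.7
ee_pos: [0.6443, 0.1978, 0.0864]
ee_rot: [3.139, -0.001, -3.087]
contact_force: [0.8, 0.0, -0.5]
opening: 0.0357
```

{"method": "step_arm", "body": {"rows": [0,0,-2,0,0,0,90,0,0,-5,0,0,0,90,0,0,-10,0,0,0,90,0,0,-15,0,0,0,90,0,0,-18,0,0,0,90]}}

```text
time_s: 24.2
ee_pos: [0.6457, 0.1976, 0.2714]
ee_rot: [3.138, 0.004, -3.086]
contact_force: [-0.3, 0.3, 0.0]
opening: 0.0564
```

{"method": "step_arm", "body": {"rows": [11,25,0,0,0,0,90,11,25,0,0,0,0,90,11,25,0,0,0,0,90,11,25,0,0,0,0,90,11,25,0,0,0,0,90,11,25,0,0,0,0,90,11,25,0,0,0,0,90]}}

```text
time_s: 24.9
ee_pos: [0.5203, 0.4443, 0.2714]
ee_rot: [3.138, 0.004, -3.083]
contact_force: [0.3, 0.0, 0.5]
opening: 0.0568
```

```bash
python3 - <<'E'
from h import *
p,d=env.grab_frame("top");cv2.imwrite("pics/top1.png",cv2.resize(p[60:300,60:440],None,fx=2,fy=2))
W,hsv,o=look(p,d)
for c in sorted(o,key=lambda c:-c[1][1]):print(*c)
a=np.load("top0.npz")
print(env.read_state()["ee_pos"])
E
```

```text
1175 [686.5 199.9] [133.   95.9] 3.1 0.0581 96 [0.6402 0.1984 0.0956] -0.052
1160 [696.4   8.3] [132.   95.2] 3.3 0.0584 99 [0.6511 0.0051 0.0947] -0.053
1253 [ 515.3 -156.4] [131.9  96.4] 3.2 0.0586 98 [ 0.4698 -0.1582  0.0965] -0.051
[0.52105711 0.4426645  0.27151707]
```

View pics/top1.png

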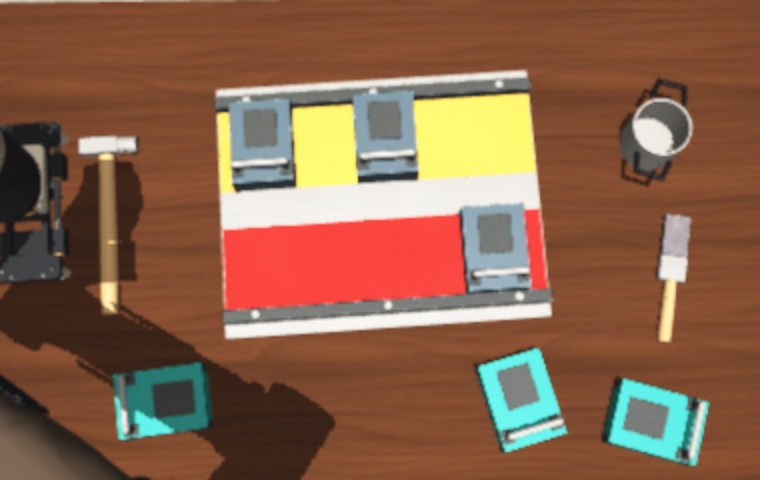

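All three are flush and square (3.1–3.3° against the board's 3.1°), and nothing else has moved.

```bash
python3 -c "
from cell import env
print(env.read_state()['joint_vel'].round(3)); env.finish_job()"
```

```text
[-0.037 -0.009 -0.012  0.003 -0.002  0.012]
the job is handed in; nothing more can be done
```

I weighed all three crates by raising their handles about 8 mm, sorted them, and handed the job in at about 25 s.

| Crate | Lift force | Verdict | Moved to |
|---|---|---|---|
| Right | about 6 N | full | near kerb, red band |
| Middle | about 2.1 N | empty | far kerb, yellow band |
| Left | about 2.3 N | empty | far kerb, yellow band |

- **Position:** the last top view put every crate within about 1.5 mm of its kerb-contact line. Their yaws were 3.1–3.3° against the board's 3.1°. Lid heights of 58.1–58.6 mm show they lie flat.
- **Contact forces:** each crate was crept into its kerb at 10 mm/s and stopped at about 5–7 N of push. While sliding the middle crate I pressed down on its handle with up to 5.5 N for a moment, then corrected it. The handle took 3–4 N downward as the fingers closed on the middle and left crates, and up to 3 N at the far-kerb contacts.
- **Surroundings:** the hammer, brush, pail and turquoise look-alikes appear untouched in that view. The gripper is open and well clear.

No check failed. The right crate's lift read slightly high, at about 6 N against the expected 5 N, but still clearly marked it as full.

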